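# Pin back the laminator's belt tensioner at the red mark

## Robot

A 6-joint arm with a two-finger parallel gripper is mounted at the origin on the work surface. World frame = base frame: x ahead of the robot, y to its left, z up, the work surface at z = 0. Lengths are in mm, angles in rad, forces in N, time in s.
With the tool pointing down it reaches from about 350 to 775 mm from the base axis. Payload 7.3 kg.
Tool frame: the origin (TCP) lies at the centre of the arm's flange, where the gripper is bolted on; the fingertips stand 178 mm ahead of it and the grasp point (between the pads) lies 159 mm ahead of it; z points along the fingers, y is the direction in which the jaws open and shut (so a half turn about z gives the same grasp; the last joint's range is limited). The gripper opens to 92 mm and grips with 3 to 60 N. Pads are 19 mm wide; open, the fingers measure 130 mm over their backs; the gripper's body (75 mm by 190 mm) begins 47 mm behind the grasp point.
Start: joints at [1.191, 0.342, 1.524, -0, 1.275, -0.146], TCP at [121.607, 510.724, 404.741] pointing down, gripper open.
Joint ranges: [-2.53, 2.53], [-0.77, 2.02], [0.04, 2.7], [-1, 4.14], [0.28, 2.66], [-3.11, 3.11]. Speed limits (rad/s): [2.57, 2.57, 3.14, 3.14, 3.14, 3.14].

## Interface

Orientations are given as [roll, pitch, yaw] about the fixed x, y, z axes, in that order (R = Rz(yaw) Ry(pitch) Rx(roll)).
In Python, from plant import get_obs, capture, close_job gives the robot as it stands. The module is installed in compiled form; this text tells all that it offers.
- The arm moves only by the shell command python3 -m pendant 'ROWS'. ROWS is JSON, a list of rows, each a list of 3 entries, a list of its own where there are three numbers: the shift along the tool's x, y, z in m, then the turn, a rotation vector about the tool's x, y, z in rad, then the finger opening in m, from 0 to 0.0918. In form: [[[tx, ty, tz], [wx, wy, wz], fingers], ...]. A call has 1 to 10 rows; each row is the pose to reach, as a shift and turn from the pose commanded when the call began, along the tool's axes at that moment; what a row does not reach only later rows make up. A row lasts 1/12 s, in which the tool goes at most 41.7 mm and 7.16 degrees, less where a joint would pass 70% of its speed; a pose out of reach is approached as far as the arm can. A call with a gripper value outside its range is refused whole. The fingers move at their own pace and stop on an object; the grip force is fixed at half the most. Time passes only in rows, so rows that repeat a pose let the fingers close. It gives the time, the measured TCP pose, the force and the opening at its end, in the units of the state.
- get_obs(): the state, without advancing time (a new reading comes with each control period).
- capture(name): name is "scene" or "top" or "wrist"; returns a dict with "color" (420x560x3 uint8, red, green, blue), "mtx" (3x3 intrinsics, pixels), "rvec" (rotation vector, rad) and "tvec" (3), from world to camera coordinates, as OpenCV has them. Camera axes: x right, y down, z forward; pixel columns grow to the right and rows downward; lengths in mm; the calibration is good to about 2 mm. A picture is of the moment at which its call begins. There is no depth.
- close_job(): hands the job in, once; it reports no verdict.
The state is a dict: "time": time; "joint_positions": joint angles; "dq": joint speeds; "tau": joint torques, N m; "tool_pos": TCP position; "tcp_rot": TCP orientation; "contact_force": force on the tool from outside, world axes, zero at the start; "moment": the same for the moment, N m; "grip_width": finger opening in mm.
Only numpy, scipy, OpenCV 4.12 (cv2) and the standard library are available. Lean on these libraries where they do the work, as an engineer would, in place of code of your own. Each camera call takes 0.05 s, during which the arm holds its last target. There are 200 camera calls.

## Task

The laminator's drive unit is on the bench with its hood off, waiting for a new belt, and the tensioner has to be locked back. Take the yellow-knobbed locking pin out of the wooden block, drop it into the hole in the tail of the blue sprung tensioner arm, and with it ease the arm round against its spring until the pointer stands at the red dot on the scale; the index hole there is never quite where the dot is, so feel for it with the tip and seat the pin fully home, so that the arm stays locked when you let go. Never let the spring snap the arm back, never force the pin, do not push on the drive unit with the gripper itself, and leave the other things on the bench where they are.

Things in the scene. Friction and masses are not known exactly. Their poses are not given: they have to be found in the camera images.
- drive: Laminator drive unit, fixed: grey deck 330 x 260 mm on four pillars, top 80 mm above the bench. Origin: on the bench exactly below the tensioner's pivot axis; z up; +x runs from the pivot towards the two belt pulleys, -x towards the scale. Highest near the arm: idler and pulleys, 138 mm above the bench, 60 mm or more from the hole in the arm's tail.
- plate_top (a point): Point on the level top face of the aluminium index quadrant, 96 mm above the bench, 120 mm from the pivot (not at a hole). The quadrant has four through holes, 11.2 mm wide, 16 mm deep, 120 mm from the pivot axis, 0.2 rad apart, bare between. It is clamped through slots and never sits quite true: all its holes lie up to 0.05 rad (6 mm) before or after their dots, so feel for the hole.
- tensioner (a joint): Angle (rad) of the blue tensioner arm about the vertical pivot: 0 at rest against its stop, growing counter-clockwise from above as it is swung back; end stop 0.98. The dots are at 0.25, 0.45, 0.65, 0.85. A torsion spring drives it back to 0: about 4.7 N at the hole in its tail at rest, 10 N at 0.85; it stays only when pinned.
- bore (a point): Centre of the hole in the tail of the tensioner arm, at the level of the arm's top face (108 mm above the bench), 120 mm from the pivot. The hole, 11.2 mm wide, goes through the 10 mm thick, 32 mm wide arm; below it 2 mm of air, then the index plate, bare there with the arm at rest: a pin put in stops 12 mm below the top face.
- pointer (a point): Tip of the arm's red pointer, 152 mm from the pivot on the line from pivot through the arm's hole, 3 mm above the index plate, moving over the white scale.
- mark_red: Red dot, 10 mm across, on the outer edge of the scale, 156 mm from the pivot axis; three grey dots stand at the other settings. Origin at its centre, 96 mm above the bench. The index hole wanted is the nearest to the line from the pivot to this dot, 120 mm from the pivot, up to 6 mm to either side of that line.
- pin: Locking pin, about 70 g, loose, upright. Origin at the tip of its shank, z towards the knob. Steel shank 10 mm wide, 26 mm long, tip chamfered 0.5 mm; flange 26 mm wide (26 to 29 mm above the tip); yellow round knob 24 mm wide (29 to 60 mm above the tip) to grip. Fully home, the flange rests on the arm and the tip is 82 mm above the bench; on the plate between holes the tip is at 96 mm.
- stand: Drilled wooden block 60 x 130 x 40 mm, fixed. Origin: centre of its underside. The pin stands loosely in it at (0, 30) mm, tip 16 mm above the bench, its flange 2 mm above the block; three short bits, 14 mm proud, stand at (0, -10), (0, -28) and (0, -46) mm.
- scissors: Paper scissors lying on the bench, 150 mm long; leave alone.
- screwdriver: Red screwdriver lying on the bench; leave alone.
- knife: Orange craft knife lying on the bench, 140 mm long; leave alone.
- glue: Glue jar with red lid, 56 mm wide, 85 mm tall; leave alone.
- screw_tin: Round open tin with cover screws, 74 mm wide, 26 mm tall; leave alone.
- brush_cup: Blue cup with brushes, 76 mm wide, 150 mm tall with the brushes; leave alone.
- cover: The drive unit's black hood, 300 x 200 x 45 mm, lying on the bench; leave alone.
Things that resemble listed ones, but are neither listed nor needed, are in the scene too. Of the things like the pin, leave any that is purple or turquoise; of the rest the smaller one is meant.

How it is judged:
By the outcome, as a careful person would: the job done as asked, in the order asked, and still so for the second after the job is handed in, with the robot touching nothing.
It also fails if it takes over 72 s, if anything falls off the work surface, if the arm or the gripper's body presses on something with over 40 N, if the wrist force passes 120 N, or if a joint passes its speed limit or range.

## Working session

There is one attempt and no reset: what is moved stays moved. The work goes in short steps, Python scripts to look and compute and a shell command to move; the robot and the scene stay as the last step left them, time stands still between calls to the robot, and variables do not carry over. Pictures are saved under pics/ and viewed, about 8 in all and at most 12, crops included, and the job is handed in when it is done.

```bash
mkdir -p pics; cat > h.py <<'E'
import numpy as np, cv2
from plant import get_obs, capture
def snap(name,fn=None):
    c=capture(name)
    if fn: cv2.imwrite('pics/'+fn,c['color'][:,:,::-1])
    return c
def ray(c,u,v,z):
    R=cv2.Rodrigues(np.array(c['rvec'],float))[0]; t=np.array(c['tvec'],float).ravel()
    o=-R.T@t; d=R.T@np.linalg.inv(np.array(c['mtx']))@np.array([u,v,1.])
    return o+d*(z-o[2])/d[2]
def proj(c,P):
    return cv2.projectPoints(np.array(P,float).reshape(-1,3),np.array(c['rvec'],float),np.array(c['tvec'],float),np.array(c['mtx'],float),None)[0].reshape(-1,2)
E
python3 - <<'E'
from h import *
import pickle
cs={n:snap(n) for n in('top','scene')}
pickle.dump(cs,open('c.pkl','wb'))
for n in cs: cv2.imwrite(f'pics/{n}1.png',cv2.resize(cs[n]['color'][:,:,::-1],(800,600)))
for n in cs:
    R=cv2.Rodrigues(np.array(cs[n]['rvec'],float))[0]; print(n,-R.T@np.array(cs[n]['tvec']).ravel(),cs[n]['mtx'])
print(get_obs())
E
```

```text
top [ 420.16379191    3.3982095  1467.26432856] [[488.03992042   0.         277.15005061]
 [  0.         488.03992042 209.63431975]
 [  0.           0.           1.        ]]
scene [1252.45589118 -275.83158163  900.9223087 ] [[404.85915491   0.         276.67634501]
 [  0.         404.85915491 207.15254293]
 [  0.           0.           1.        ]]
{'time': 0.1, 'joint_positions': array([ 1.19099181e+00,  3.42629567e-01,  1.52493395e+00, -2.26306192e-05,
        1.27538142e+00, -1.46011510e-01]), 'dq': array([-0.00110473, -0.00260423, -0.00457394, -0.00127226,  0.00124573,
        0.00089293]), 'tau': array([ 2.76777711e-03, -4.32003665e+01, -2.44693476e+01,  7.19384383e-02,
        5.25365677e-02, -7.63111302e-06]), 'tool_pos': array([121.56628458, 510.60214722, 404.12213021]), 'tcp_rot': array([-3.14025161e+00, -1.75336359e-04,  2.90780614e+00]), 'contact_force': array([0.68173035, 0.75885035, 0.42733259]), 'moment': array([-0.02282815,  0.05179534,  0.01149291]), 'grip_width': 91.82224592993754}
```

View pics/top1.png

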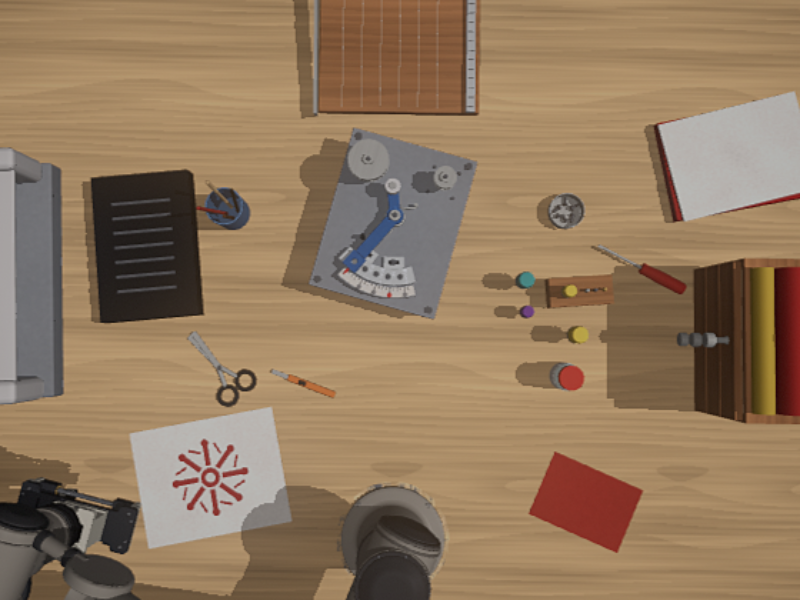

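View pics/scene1.png

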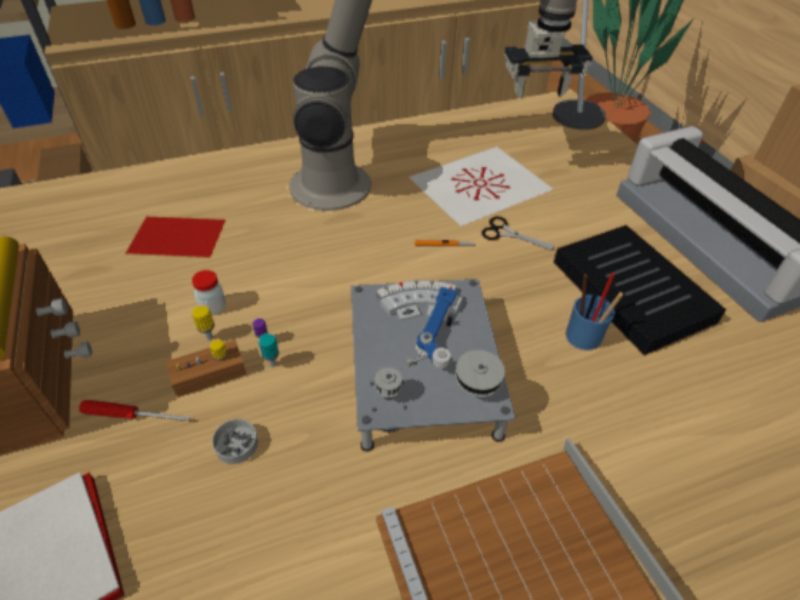

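The top view (800x600) shows the pin in the block at about (571,291). The pivot is near (395,215), the arm tail near (352,262), and a red dot near (389,295). The bigger yellow pin at (580,335) is a decoy. I'll zoom in next.

```bash
python3 - <<'E'
from h import *
import pickle
c=pickle.load(open('c.pkl','rb'))['top']; im=c['color'][:,:,::-1]
a=cv2.resize(im[140:215,225:325],(800,600),interpolation=cv2.INTER_CUBIC)[:, :]
b=cv2.resize(im[180:250,340:440],(400,280),interpolation=cv2.INTER_CUBIC)
cv2.imwrite('pics/z1.png',a); 
hsv=cv2.cvtColor(c['color'],cv2.COLOR_RGB2HSV)
def blobs(lo,hi,r):
    m=cv2.inRange(hsv,lo,hi); n,_,s,ce=cv2.connectedComponentsWithStats(m)
    for i in range(1,n):
        x,y=ce[i]
        if s[i][4]>=3 and r[0]<x<r[1] and r[2]<y<r[3]: print(s[i],ce[i])
print('yellow');blobs((20,120,100),(35,255,255),(340,440,180,260))
print('red');blobs((0,150,100),(6,255,255),(225,325,140,215));blobs((174,150,100),(180,255,255),(225,325,140,215))
print('blue');blobs((100,150,60),(125,255,255),(225,325,100,215))
print(ray(c,571*.7,291*.7,66))
E
```

```text
yellow
[395 199   9   9  62] [399.16129032 203.19354839]
[400 228  12  13 114] [405.72807018 233.86842105]
red
[241 188   3   3   4] [242.25 189.  ]
[271 205   2   3   5] [271.6 206.2]
blue
[276 150   6   7  10] [279.2 153.6]
[ 513.39197699 -354.99814019   66.        ]
```

View pics/z1.png

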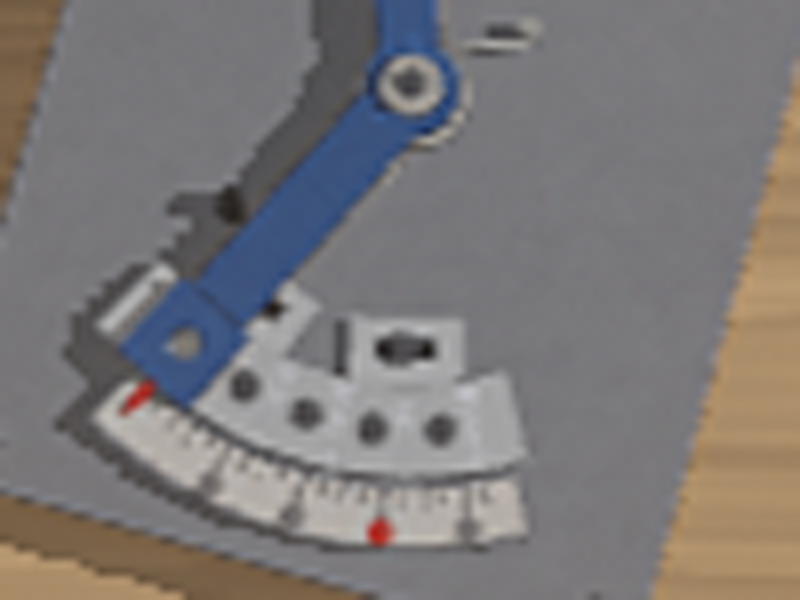

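```bash
cat >> h.py <<'E'
def go(xyz,yaw=None):
    "shift/turn in current measured tool frame to TCP target (tool down)"
    from scipy.spatial.transform import Rotation as Ro
    o=get_obs(); R=Ro.from_euler('xyz',o['tcp_rot']); 
    T=Ro.from_euler('xyz',[np.pi,0,o['tcp_rot'][2] if yaw is None else yaw])
    print('go',np.round((R.inv().apply(np.array(xyz)-o['tool_pos']))/1e3,4),np.round((R.inv()*T).as_rotvec(),3),np.round(o['tool_pos'],1),np.round(o['tcp_rot'],3))
E
python3 - <<'E'
from h import *
import pickle
cs=pickle.load(open('c.pkl','rb')); c=cs['top']
pin=ray(c,399.16,203.19,74); big=ray(c,405.7,233.9,74)
piv=ray(c,275.9,149.9,112); bore=ray(c,247.6,182.3,108); red=ray(c,271.7,206.1,96); h3=ray(c,271.1,192.9,96)
for n,p in dict(pin=pin,big=big,piv=piv,bore=bore,red=red,h3=h3).items(): print(n,p.round(1), np.hypot(*(p-piv)[:2]).round(1), np.arctan2(*(p-piv)[1::-1]).round(3))
E
```

```text
pin [ 514.3 -351.4   74. ] 382.4 -1.952
big [ 426.7 -370.1   74. ] 438.7 -2.122
piv [656.4   3.6 112. ] 0.0 0.0
bore [564.7  81.5 108. ] 120.3 2.437
red [499.7  13.3  96. ] 157.0 3.08
h3 [536.9  15.5  96. ] 120.1 3.042
```

```bash
python3 -c "
from h import *
go((470,200,400),2.2);go((514,-351,330),1.571)"
```

```text
go [-0.4109 -0.2214  0.0043] [-0.001  0.     0.708] [121.6 510.6 404.1] [-3.14  -0.     2.908]
go [-0.5814 -0.7472  0.075 ] [-1.000e-03  1.000e-03  1.337e+00] [121.6 510.6 404.1] [-3.14  -0.     2.908]
```

```bash
python3 -m pendant '[[[-0.411,-0.221,0.004],[0,0,0.708],0.06],[[-0.411,-0.221,0.004],[0,0,0.708],0.06],[[-0.411,-0.221,0.004],[0,0,0.708],0.06],[[-0.411,-0.221,0.004],[0,0,0.708],0.06],[[-0.411,-0.221,0.004],[0,0,0.708],0.06],[[-0.411,-0.221,0.004],[0,0,0.708],0.06],[[-0.411,-0.221,0.004],[0,0,0.708],0.06],[[-0.411,-0.221,0.004],[0,0,0.708],0.06],[[-0.411,-0.221,0.004],[0,0,0.708],0.06],[[-0.411,-0.221,0.004],[0,0,0.708],0.06]]'; python3 -c "
from h import *
go((514,-351,330),1.571)"
```

```text
time: 0.93
tool_pos: [434.0, 232.0, 401.0]
tcp_rot: [-3.141, -0.0, 2.2]
contact_force: [1.3, 1.1, 0.2]
grip_width: 59.7
go [-0.5185 -0.2782  0.0709] [-0.    -0.     0.629] [434. 232. 401.] [-3.141 -0.     2.2  ]
```

```bash
python3 -m pendant '[[[-0.5185,-0.278,0.07],[0,0,0.629],0.06],[[-0.5185,-0.278,0.07],[0,0,0.629],0.06],[[-0.5185,-0.278,0.07],[0,0,0.629],0.06],[[-0.5185,-0.278,0.07],[0,0,0.629],0.06],[[-0.5185,-0.278,0.07],[0,0,0.629],0.06],[[-0.5185,-0.278,0.07],[0,0,0.629],0.06],[[-0.5185,-0.278,0.07],[0,0,0.629],0.06],[[-0.5185,-0.278,0.07],[0,0,0.629],0.06],[[-0.5185,-0.278,0.07],[0,0,0.629],0.06],[[-0.5185,-0.278,0.07],[0,0,0.629],0.06]]'; python3 -c "
from h import *
go((514,-351,310),1.571)"
```

```text
time: 1.77
tool_pos: [489.0, -178.2, 351.4]
tcp_rot: [-3.141, -0.0, 1.571]
contact_force: [1.6, -0.6, 0.9]
grip_width: 59.9
go [-0.1728  0.025   0.0413] [-0. -0. -0.] [ 489.  -178.2  351.4] [-3.141 -0.     1.571]
```

```bash
python3 -m pendant '[[[-0.172,0.025,0.041],[0,0,0],0.06],[[-0.172,0.025,0.041],[0,0,0],0.06],[[-0.172,0.025,0.041],[0,0,0],0.06],[[-0.172,0.025,0.041],[0,0,0],0.06],[[-0.172,0.025,0.041],[0,0,0],0.06],[[-0.172,0.025,0.041],[0,0,0],0.06],[[-0.172,0.025,0.041],[0,0,0],0.06]]'; python3 - <<'E'
from h import *
c=snap('wrist','w1.png'); print(proj(c,[[514.3,-351.4,74]]))
R=cv2.Rodrigues(np.array(c['rvec'],float))[0]; print(R.round(2),-R.T@np.array(c['tvec']).ravel(),get_obs()['tool_pos'])
hsv=cv2.cvtColor(c['color'],cv2.COLOR_RGB2HSV); m=cv2.inRange(hsv,(20,120,80),(35,255,255))
n,_,s,ce=cv2.connectedComponentsWithStats(m)
for i in range(1,n):
    if s[i][4]>100: print(s[i],ce[i],ray(c,*ce[i],74))
E
```

```text
time: 2.35
tool_pos: [514.0, -348.1, 310.0]
tcp_rot: [-3.14, -0.002, 1.57]
contact_force: [-0.1, 0.2, -0.6]
grip_width: 60.4
[[283.17796005 236.61215695]]
[[ 1.   -0.   -0.  ]
 [-0.   -0.95  0.31]
 [-0.   -0.31 -0.95]] [ 512.7248215  -262.05680064  290.96785591] [ 514.19853079 -347.21355784  310.58698926]
[123   0  24  43 317] [134.44794953  17.31861199] [ 423.25158775 -206.70342725   74.        ]
[479   0  16  45 225] [487.11111111  20.08444444] [ 638.94307845 -208.73862573   74.        ]
[385  38  20 115 626] [395.93610224  94.93450479] [ 588.04326548 -251.4837842    74.        ]
[475  55  12  20 102] [480.74509804  65.12745098] [ 640.00050168 -233.83477344   74.        ]
[485  79  15  61 185] [491.91891892 108.26486486] [ 652.52685807 -259.89186615   74.        ]
[508  86  24 113 559] [520.31484794 146.82826476] [ 677.25374718 -285.0673191    74.        ]
[373 104  14  57 150] [378.73333333 130.90666667] [ 578.97243029 -274.27231478   74.        ]
[463 107  14  42 251] [470.41434263 129.47011952] [ 640.83449363 -273.45520753   74.        ]
[550 117  10  41 161] [555.50310559 140.67701863] [ 700.28049266 -280.97825823   74.        ]
[ 22 118  18  54 185] [ 30.08108108 146.65405405] [ 339.7847929  -284.30700318   74.        ]
[536 155  21  44 175] [545.64       178.25714286] [ 700.36663432 -307.02896678   74.        ]
[389 204  15  40 182] [395.16483516 220.57692308] [ 597.31567764 -338.69039098   74.        ]
[ 264  207   35   43 1117] [280.78066249 228.24440466] [ 512.50165644 -344.64871429   74.        ]
[511 208  25  71 406] [523.06157635 247.22167488] [ 697.13542471 -360.35963836   74.        ]
[ 141  220   58   55 2333] [169.89541363 248.66738105] [ 427.62734223 -361.23225532   74.        ]
[243 233  10  55 133] [247.16541353 262.96992481] [ 486.34053852 -373.44205456   74.        ]
[380 246  15  26 117] [385.11111111 260.33333333] [ 593.19802995 -371.29777221   74.        ]
```

View pics/w1.png

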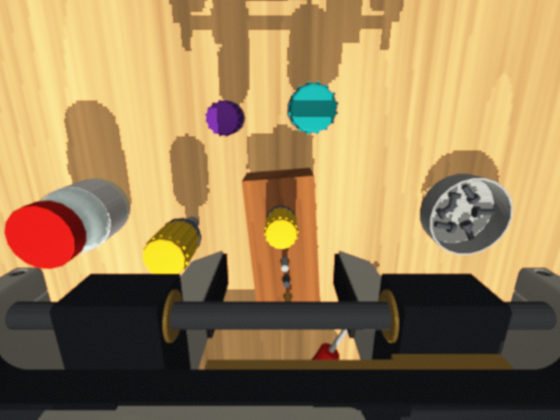

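The wrist view shows the pin's yellow knob at (281,230), between the fingers. The bits run along the block below it, and the big yellow decoy sits well to the left at (170,248). I'll descend and grip.

```bash
python3 -m pendant '[[[-0.001,-0.001,0.04],[0,0,0],0.06],[[-0.002,-0.001,0.065],[0,0,0],0.06],[[-0.002,-0.001,0.08],[0,0,0],0.06],[[-0.002,-0.001,0.085],[0,0,0],0.06],[[-0.002,-0.001,0.085],[0,0,0],0.06],[[-0.002,-0.001,0.085],[0,0,0],0.06],[[-0.002,-0.001,0.085],[0,0,0],0.01],[[-0.002,-0.001,0.085],[0,0,0],0.01],[[-0.002,-0.001,0.085],[0,0,0],0.01],[[-0.002,-0.001,0.085],[0,0,0],0.01]]'; python3 -m pendant '[[[0,0,0],[0,0,0],0.01],[[0,0,0],[0,0,0],0.01],[[0,0,0],[0,0,0],0.01]]'
```

```text
time: 3.23
tool_pos: [513.4, -350.2, 226.7]
tcp_rot: [3.14, 0.001, 1.571]
contact_force: [-0.1, -0.7, -0.3]
grip_width: 38.1
time: 3.48
tool_pos: [513.3, -350.2, 226.0]
tcp_rot: [3.141, 0.0, 1.571]
contact_force: [-0.7, -0.2, 1.3]
grip_width: 23.4
```

```bash
python3 -m pendant '[[[0,0,-0.03],[0,0,0],0.01],[[0,0,-0.07],[0,0,0],0.01],[[0,0,-0.105],[0,0,0],0.01],[[0,0,-0.135],[0,0,0],0.01],[[0,0,-0.135],[0,0,0],0.01],[[0,0,-0.135],[0,0,0],0.01]]'; python3 -c "
from h import *
go((565,81.5,360),2.437)"
```

```text
time: 3.98
tool_pos: [513.4, -350.2, 362.8]
tcp_rot: [3.138, 0.003, 1.571]
contact_force: [-0.1, 0.2, -1.3]
grip_width: 23.5
go [0.4317 0.0516 0.0019] [ 0.002  0.004 -0.866] [ 513.4 -350.2  362.8] [3.138e+00 3.000e-03 1.571e+00]
```

```bash
python3 -m pendant '[[[0.035,0.005,0],[0,0,-0.08],0.01],[[0.075,0.010,0],[0,0,-0.16],0.01],[[0.115,0.015,0],[0,0,-0.24],0.01],[[0.155,0.02,0],[0,0,-0.33],0.01],[[0.195,0.025,0],[0,0,-0.42],0.01],[[0.235,0.03,0],[0,0,-0.5],0.01],[[0.275,0.035,0],[0,0,-0.59],0.01],[[0.315,0.04,0],[0,0,-0.67],0.01],[[0.355,0.044,0],[0,0,-0.75],0.01],[[0.385,0.048,0],[0,0,-0.82],0.01]]'; python3 -c "
from h import *
go((565,81.5,345),2.437)"
```

```text
time: 4.82
tool_pos: [560.7, 37.9, 359.0]
tcp_rot: [-3.14, -0.003, 2.396]
contact_force: [0.1, 0.5, -1.4]
grip_width: 23.4
go [0.0263 0.035  0.014 ] [-0.002 -0.003 -0.041] [560.7  37.9 359. ] [-3.140e+00 -3.000e-03  2.396e+00]
```

```bash
python3 -m pendant '[[[0.02,0.028,0.005],[0,0,-0.04],0.01],[[0.026,0.035,0.014],[0,0,-0.04],0.01],[[0.026,0.035,0.014],[0,0,-0.04],0.01],[[0.026,0.035,0.014],[0,0,-0.04],0.01],[[0.026,0.035,0.014],[0,0,-0.04],0.01],[[0.026,0.035,0.014],[0,0,-0.04],0.01]]'; python3 - <<'E'
from h import *
c=snap('wrist','w2.png'); o=get_obs();p=o['tool_pos'];print(p,o['tcp_rot'],o['contact_force'])
print(proj(c,[[p[0],p[1],p[2]-210],[p[0],p[1],p[2]-184],[564.7,81.5,108],[656.4,3.6,112],[499.7,13.3,96]]))
E
```

```text
time: 5.32
tool_pos: [566.3, 76.6, 346.9]
tcp_rot: [-3.141, 0.0, 2.429]
contact_force: [0.5, -0.1, -0.8]
grip_width: 23.4
[566.30484997  76.66234022 347.09098908] [-3.14158952e+00  2.91335674e-04  2.42846331e+00] [ 0.84930367  0.34829907 -0.0776932 ]
[[280.46077274 247.30313862]
 [280.48061822 265.6007511 ]
 [283.88974734 225.9792596 ]
 [284.79423355 358.08791953]
 [164.39885121 215.32496585]]
```

View pics/w2.png

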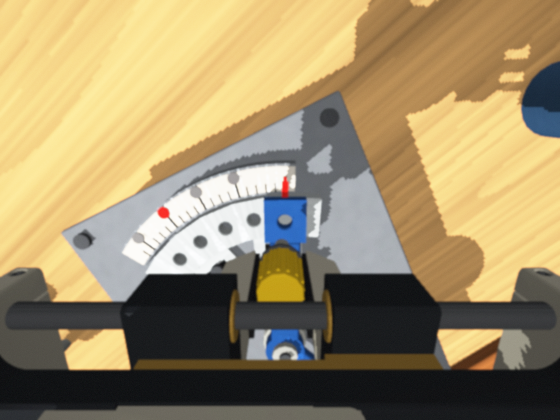

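```bash
python3 - <<'E'
from h import *
im=cv2.imread('pics/w2.png'); cv2.imwrite('pics/w2z.png',cv2.resize(im[170:320,200:360],(640,600),interpolation=cv2.INTER_CUBIC))
E
```

```text
(no output)
```

View pics/w2z.png

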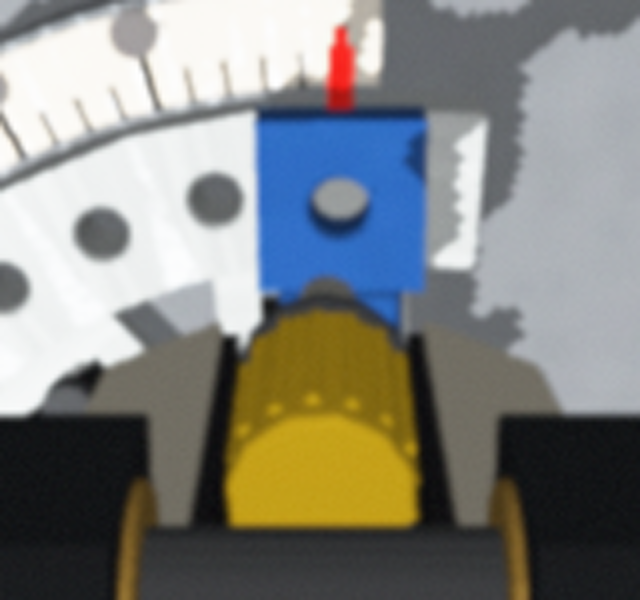

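```bash
python3 - <<'E'
from h import *
c=snap('wrist'); o=get_obs();p=o['tool_pos'];y=o['tcp_rot'][2];tx=np.array([np.cos(y),np.sin(y),0])
tip=p-[0,0,210]
print('tip edge, flange edge pred',proj(c,[tip+5*tx,tip+[0,0,26]+13*tx,tip+[0,0,29]+13*tx]), 'obs 239.2, ~243')
bw=ray(c,285,222,108);te=ray(c,280.5,239.2,tip[2]);ptr=ray(c,285,177.5,99);red=ray(c,164,212,96)
ty=np.array([np.sin(y),-np.cos(y),0])
for n,q in dict(bore=bw,tipedge=te,ptr=ptr,red=red).items(): print(n,q.round(1),'rel tcp tool x,y',((q-p)@tx).round(1),((q-p)@ty).round(1))
b0=np.array([564.7,81.5,108]);print('top bore rel',(b0-p)@tx,(b0-p)@ty)
E
```

```text
tip edge, flange edge pred [[280.43614434 240.14048653]
 [280.45702477 245.10772825]
 [280.46128112 247.2660785 ]] obs 239.2, ~243
bore [563.   84.2 108. ] rel tcp tool x,y 7.3 3.5
tipedge [562.   80.6 137.2] rel tcp tool x,y 5.7 0.0
ptr [538.7 105.3  99. ] rel tcp tool x,y 39.5 3.5
red [497.7  15.1  96. ] rel tcp tool x,y 11.5 -91.5
top bore rel 4.273019596909348 2.4947772735028275
```

```bash
python3 -m pendant '[[[0.0063,0.0033,0],[0,0,0],0.01],[[0.0063,0.0033,0.01],[0,0,0],0.01],[[0.0063,0.0033,0.02],[0,0,0],0.01],[[0.0063,0.0033,0.02],[0,0,0],0.01],[[0.0063,0.0033,0.02],[0,0,0],0.01],[[0.0063,0.0033,0.02],[0,0,0],0.01]]'; python3 - <<'E'
from h import *
c=snap('wrist','w3.png'); o=get_obs();p=o['tool_pos'];print(p,o['tcp_rot'])
cv2.imwrite('pics/w3z.png',cv2.resize(c['color'][190:290,210:350,::-1],(770,550),interpolation=cv2.INTER_CUBIC))
E
```

```text
time: 5.92
tool_pos: [563.6, 84.8, 326.7]
tcp_rot: [-3.141, -0.0, 2.431]
contact_force: [0.3, -0.8, -0.3]
grip_width: 23.3
[563.68241042  84.81974408 326.94592195] [3.14146282e+00 6.55862760e-05 2.43078967e+00]
```

View pics/w3z.png

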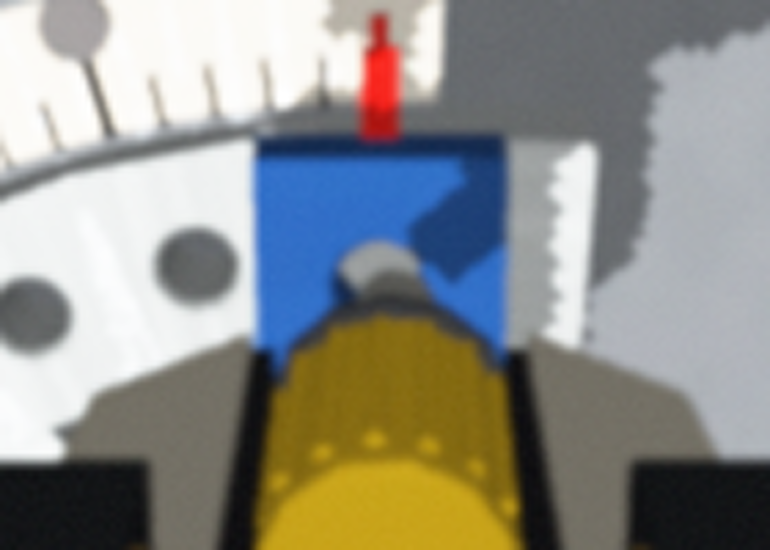

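```bash
python3 - <<'E'
from h import *
c=snap('wrist'); o=get_obs();p=o['tool_pos'];y=o['tcp_rot'][2];tx=np.array([np.cos(y),np.sin(y),0]);ty=np.array([np.sin(y),-np.cos(y),0])
print(p,proj(c,[p-[0,0,210]+5*tx,p-[0,0,160]]))
u=lambda a,b:(210-.5+(a+.5)/5.5,190-.5+(b+.5)/5.5)
for n,q in dict(boreedge=ray(c,*u(378,240),108),boreL=ray(c,*u(338,280),108),tipedge=ray(c,*u(397,271),p[2]-210),ptr=ray(c,*u(380,15),99)).items(): print(n,q.round(1),((q-p)@tx).round(1),((q-p)@ty).round(1))
E
```

```text
[563.71376132  84.80183614 327.11007096] [[280.22127535 240.37247737]
 [280.25560717 287.40487726]]
boreedge [558.  88. 108.] 6.5 -1.3
boreL [558.8  80.6 108. ] 1.0 -6.4
tipedge [559.8  89.6 117.1] 6.1 1.0
ptr [537.8 105.8  99. ] 33.4 -1.0
```

```bash
python3 -m pendant '[[[-0.0004,-0.0015,0],[0,0,0],0.01],[[-0.0004,-0.0015,0.003],[0,0,0],0.01],[[-0.0004,-0.0015,0.006],[0,0,0],0.01],[[-0.0004,-0.0015,0.008],[0,0,0],0.01],[[-0.0004,-0.0015,0.009],[0,0,0],0.01],[[-0.0004,-0.0015,0.01],[0,0,0],0.01],[[-0.0004,-0.0015,0.01],[0,0,0],0.01]]'
```

```text
time: 6.6
tool_pos: [562.9, 83.4, 316.7]
tcp_rot: [-3.141, -0.0, 2.431]
contact_force: [0.8, -0.4, -0.3]
grip_width: 23.4
```

```bash
python3 -m pendant '[[[0,0,0.001],[0,0,0],0.01],[[0,0,0.002],[0,0,0],0.01],[[0,0,0.003],[0,0,0],0.01],[[0,0,0.003],[0,0,0],0.01]]'
```

```text
time: 6.93
tool_pos: [562.9, 83.4, 313.8]
tcp_rot: [3.142, 0.0, 2.431]
contact_force: [0.2, -0.2, -0.5]
grip_width: 23.5
```

```bash
python3 -m pendant '[[[0,0,0.002],[0,0,0],0.01],[[0,0,0.004],[0,0,0],0.01],[[0,0,0.006],[0,0,0],0.01],[[0,0,0.0065],[0,0,0],0.01],[[0,0,0.0065],[0,0,0],0.01]]'
```

```text
time: 7.35
tool_pos: [562.9, 83.3, 307.2]
tcp_rot: [-3.141, -0.0, 2.431]
contact_force: [0.1, -1.5, -1.8]
grip_width: 23.3
```

```bash
python3 -m pendant '[[[0,-0.0018,0],[0,0,-0.015],0.01],[[-0.0001,-0.0036,0],[0,0,-0.03],0.01],[[-0.0002,-0.0072,0],[0,0,-0.06],0.01],[[-0.0005,-0.0108,0],[0,0,-0.09],0.01],[[-0.0009,-0.0144,0],[0,0,-0.12],0.01],[[-0.0013,-0.0179,0],[0,0,-0.15],0.01],[[-0.0019,-0.0215,0],[0,0,-0.18],0.01],[[-0.0024,-0.0238,0],[0,0,-0.20],0.01],[[-0.0024,-0.0238,0],[0,0,-0.20],0.01]]'; python3 -c "
from h import *
o=get_obs();d=o['tool_pos'][:2]-[654.4,5.6];print(np.hypot(*d),np.arctan2(d[1],d[0])-2.437)
a=o['tcp_rot'][2];f=o['contact_force'];print('radial,ccw',f[0]*np.cos(a)+f[1]*np.sin(a),-f[0]*np.sin(a)+f[1]*np.cos(a))"
```

```text
time: 8.1
tool_pos: [549.5, 64.1, 307.6]
tcp_rot: [3.139, 0.001, 2.632]
contact_force: [4.2, 3.1, -3.5]
grip_width: 23.6
120.15003474188259 0.19591693706141156
radial,ccw -2.1452105509814627 -4.767078942123059
```

```bash
python3 -m pendant '[[[0,-0.0018,0],[0,0,-0.015],0.01],[[-0.0001,-0.0036,0],[0,0,-0.03],0.01],[[-0.0002,-0.0072,0],[0,0,-0.06],0.01],[[-0.0005,-0.0108,0],[0,0,-0.09],0.01],[[-0.0009,-0.0144,0],[0,0,-0.12],0.01],[[-0.0013,-0.0179,0],[0,0,-0.15],0.01],[[-0.0019,-0.0215,0],[0,0,-0.18],0.01],[[-0.0026,-0.0250,0],[0,0,-0.21],0.01],[[-0.0034,-0.0285,0],[0,0,-0.24],0.01],[[-0.0034,-0.0285,0],[0,0,-0.24],0.01]]'; cat > st.py <<'E'
from h import *
o=get_obs();d=o['tool_pos'][:2]-[654.4,5.6];print('r,th',np.hypot(*d).round(2),(np.arctan2(d[1],d[0])-2.437).round(4))
a=o['tcp_rot'][2];f=o['contact_force'];print('radial,ccw',f[0]*np.cos(a)+f[1]*np.sin(a),-f[0]*np.sin(a)+f[1]*np.cos(a),'moment',o['moment'])
E
python3 st.py; python3 - <<'E'
from h import *
c=snap('wrist','w4.png'); o=get_obs();p=o['tool_pos'];print(p)
cv2.imwrite('pics/w4z.png',cv2.resize(c['color'][150:300,170:370,::-1],(800,600),interpolation=cv2.INTER_CUBIC))
E
```

```text
time: 8.93
tool_pos: [538.5, 37.9, 307.6]
tcp_rot: [3.139, 0.001, 2.873]
contact_force: [4.8, 5.8, -3.0]
grip_width: 23.8
r,th 120.34 0.4332
radial,ccw -3.1116147628159627 -6.869474286864864 moment [ 1.19949122 -0.85120494 -0.01113256]
[538.48094877  38.02831708 307.5935945 ]
```

View pics/w4z.png

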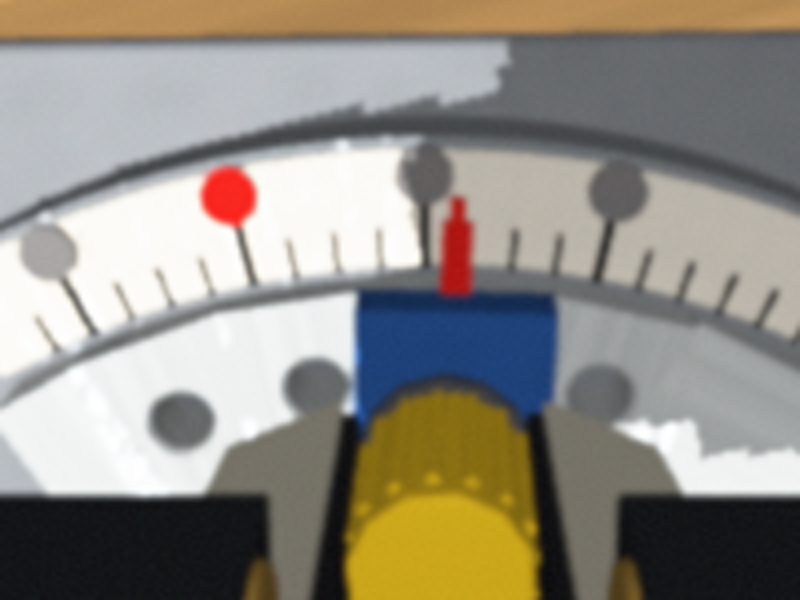

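```bash
python3 - <<'E'
from h import *
c=snap('wrist');u=lambda a,b:(170-.5+(a+.5)/4,150-.5+(b+.5)/4)
P={'d25':(618,192,96),'d45':(427,175,96),'red':(229,196,96),'d85':(49,251,96),'ptr':(459,200,99),'h85':(182,420,96),'h65':(316,385,96),'h25':(600,392,96)}
Q={k:ray(c,*u(a,b),z)[:2] for k,(a,b,z) in P.items()}
# pivot fit in this camera's frame: dots r=156, holes r=120, pointer 152
from scipy.optimize import least_squares
R={k:(156 if k[0] in'dr' else 120 if k[0]=='h' else 152) for k in Q}
s=least_squares(lambda x:[np.hypot(*(Q[k]-x))-R[k] for k in Q],[654.4,5.6]);print(s.x,s.fun.round(2))
A={k:np.arctan2(*(Q[k]-s.x)[::-1]) for k in Q}
z=np.mean([A['d25']-.25,A['d45']-.45,A['red']-.65,A['d85']-.85])
for k in A: print(k,round(A[k]-z,4))
E
```

```text
[653.26641495   6.30402895] [-0.59 -0.57 -0.48 -0.08  0.17  0.33  0.5   0.74]
d25 1.8184
d45 2.0171
red 2.2235
d85 -3.8589
ptr 1.9838
h85 -3.9069
h65 2.177
h25 1.7752
```

```bash
python3 -m pendant '[[[0,-0.0018,0],[0,0,-0.015],0.01],[[-0.0001,-0.0036,0],[0,0,-0.03],0.01],[[-0.0002,-0.0072,0],[0,0,-0.06],0.01],[[-0.0005,-0.0108,0],[0,0,-0.09],0.01],[[-0.0009,-0.0144,0],[0,0,-0.12],0.01],[[-0.0013,-0.0179,0],[0,0,-0.15],0.01],[[-0.0015,-0.0191,0],[0,0,-0.16],0.01],[[-0.0015,-0.0191,0],[0,0,-0.16],0.01]]'; python3 st.py; python3 -m pendant '[[[0,0,0.0005],[0,0,0],0.01],[[0,0,0.001],[0,0,0],0.01],[[0,0,0.001],[0,0,0],0.01]]';python3 st.py;  python3 -m pendant '[[[0,0,0.0005],[0,0,0],0.01],[[0,0,0.001],[0,0,0],0.01],[[0,0,0.001],[0,0,0],0.01]]';python3 st.py
```

```text
time: 9.7
tool_pos: [534.7, 19.5, 307.6]
tcp_rot: [3.138, 0.001, 3.032]
contact_force: [4.2, 7.9, -1.6]
grip_width: 23.5
r,th 120.49 0.5889
radial,ccw -3.283848283362974 -8.273296100060318 moment [ 1.5208419  -0.69381882 -0.01187981]
time: 9.95
tool_pos: [534.9, 19.7, 307.2]
tcp_rot: [3.138, 0.002, 3.031]
contact_force: [2.2, 6.9, 1.4]
grip_width: 23.8
r,th 120.38 0.5868
radial,ccw -1.387997720972972 -7.06993632079536 moment [ 1.51239263 -0.53416837  0.00751855]
time: 10.2
tool_pos: [534.9, 19.8, 306.4]
tcp_rot: [3.138, 0.003, 3.032]
contact_force: [3.1, 7.3, 3.6]
grip_width: 23.7
r,th 120.33 0.5865
radial,ccw -2.246893935137183 -7.633043967828431 moment [ 1.49317289 -0.54266035 -0.03819288]
```

```bash
python3 -m pendant '[[[0,-0.0006,0],[0,0,-0.005],0.01],[[0,-0.0012,0],[0,0,-0.01],0.01],[[0,-0.0018,0],[0,0,-0.015],0.01],[[0,-0.0018,0],[0,0,-0.015],0.01]]'; python3 st.py; python3 -m pendant '[[[0,-0.0004,0.0002],[0,0,-0.003],0.01],[[0,-0.0007,0.0004],[0,0,-0.006],0.01],[[0,-0.0007,0.0004],[0,0,-0.006],0.01]]';python3 st.py
```

```text
time: 10.53
tool_pos: [534.7, 18.0, 306.4]
tcp_rot: [3.138, 0.003, 3.047]
contact_force: [2.5, 8.3, 3.4]
grip_width: 23.8
r,th 120.35 0.6012
radial,ccw -1.6787726929948854 -8.464928712159674 moment [ 1.60075835 -0.49364725 -0.03109241]
time: 10.78
tool_pos: [534.6, 17.4, 306.2]
tcp_rot: [3.138, 0.003, 3.053]
contact_force: [2.5, 7.9, 4.3]
grip_width: 22.9
r,th 120.34 0.6065
radial,ccw -1.8087564088654156 -8.05648764436715 moment [ 1.66537445 -0.46408363  0.05757732]
```

```bash
for i in 1; do python3 -m pendant '[[[0,-0.0003,0.0002],[0,0,-0.0025],0.01],[[0,-0.0006,0.0003],[0,0,-0.005],0.01],[[0,-0.0006,0.0003],[0,0,-0.005],0.01]]'; python3 st.py; done; python3 -m pendant '[[[0,-0.0003,0],[0,0,-0.0025],0.01],[[0,-0.0006,0],[0,0,-0.005],0.01],[[0,-0.0006,0],[0,0,-0.005],0.01]]'; python3 st.py; python3 -m pendant '[[[0,-0.0003,0],[0,0,-0.0025],0.01],[[0,-0.0006,0],[0,0,-0.005],0.01],[[0,-0.0006,0],[0,0,-0.005],0.01]]';python3 st.py
```

```text
time: 11.03
tool_pos: [534.6, 16.8, 305.9]
tcp_rot: [3.138, 0.003, 3.058]
contact_force: [1.7, 8.3, 3.9]
grip_width: 23.4
r,th 120.34 0.6115
radial,ccw -0.9870874548334978 -8.414445735503632 moment [ 1.61497908 -0.46748731 -0.02460302]
time: 11.28
tool_pos: [534.5, 16.2, 305.9]
tcp_rot: [3.138, 0.003, 3.063]
contact_force: [2.7, 8.9, 4.3]
grip_width: 23.2
r,th 120.36 0.6162
radial,ccw -1.9760916698396593 -9.107674374008178 moment [ 1.66085763 -0.48910398  0.00347007]
time: 11.53
tool_pos: [534.5, 15.6, 305.9]
tcp_rot: [3.138, 0.003, 3.068]
contact_force: [3.4, 8.7, 4.5]
grip_width: 23.3
r,th 120.35 0.6212
radial,ccw -2.750940085217646 -8.966986605614528 moment [ 1.69312387 -0.44943678  0.04314983]
```

```bash
for i in 1; do python3 -m pendant '[[[0,-0.0003,0],[0,0,-0.0025],0.01],[[0,-0.0006,0],[0,0,-0.005],0.01],[[0,-0.0006,0],[0,0,-0.005],0.01]]'; python3 st.py; done; python3 -m pendant '[[[0,-0.0003,0],[0,0,-0.0025],0.01],[[0,-0.0006,0],[0,0,-0.005],0.01],[[0,-0.0006,0],[0,0,-0.005],0.01]]'; python3 st.py; python3 -m pendant '[[[0,-0.0003,0],[0,0,-0.0025],0.01],[[0,-0.0006,0],[0,0,-0.005],0.01],[[0,-0.0006,0],[0,0,-0.005],0.01]]';python3 st.py
```

```text
time: 11.78
tool_pos: [534.4, 15.0, 305.9]
tcp_rot: [3.138, 0.003, 3.073]
contact_force: [2.5, 8.4, 4.8]
grip_width: 23.1
r,th 120.34 0.6261
radial,ccw -1.9259092157716842 -8.565872381807658 moment [ 1.68708001 -0.43637902  0.00840825]
time: 12.03
tool_pos: [534.4, 14.5, 305.9]
tcp_rot: [3.138, 0.003, 3.078]
contact_force: [1.6, 8.8, 4.5]
grip_width: 23.4
r,th 120.37 0.6307
radial,ccw -1.0541352582995391 -8.837016969404136 moment [ 1.76280636 -0.44476273 -0.0049022 ]
time: 12.28
tool_pos: [534.3, 14.0, 305.9]
tcp_rot: [3.138, 0.003, 3.083]
contact_force: [1.8, 8.9, 5.9]
grip_width: 23.3
r,th 120.35 0.6349
radial,ccw -1.3036468879087457 -8.973913677657029 moment [ 1.85232087 -0.4295664  -0.02570547]
```

```bash
python3 - <<'E'
from h import *
c=snap('wrist','w5.png'); o=get_obs();p=o['tool_pos'];y=o['tcp_rot'][2];tx=np.array([np.cos(y),np.sin(y),0])
print(p,proj(c,[p-[0,0,150],p-[0,0,184]+13*tx,p-[0,0,210]]))
cv2.imwrite('pics/w5z.png',cv2.resize(c['color'][150:300,170:370,::-1],(800,600),interpolation=cv2.INTER_CUBIC))
E
```

```text
[534.3384339   13.98902846 305.93423782] [[276.71426271 296.74021328]
 [276.97474612 243.73880968]
 [277.26263597 245.70442708]]
```

View pics/w5z.png

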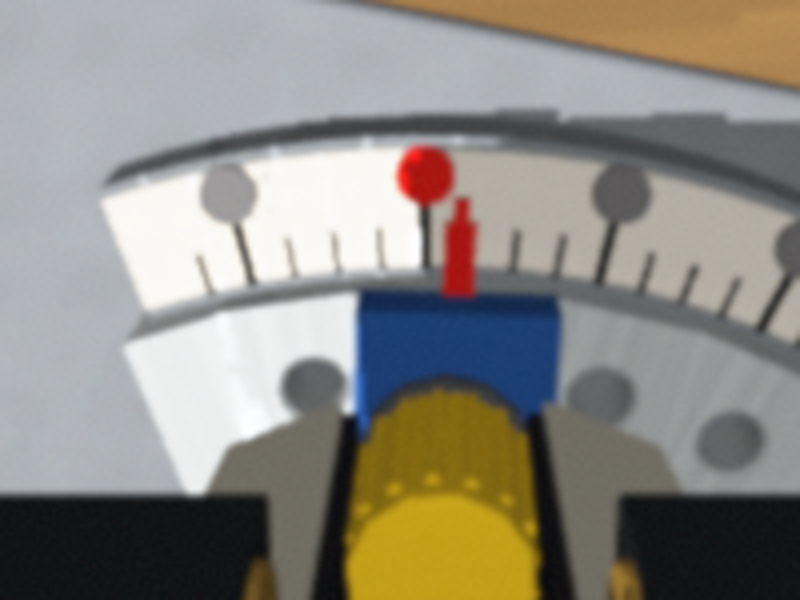

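```bash
cat > fit.py <<'E'
from h import *
from scipy.optimize import least_squares
def fit(c,P,u):
    Q={k:ray(c,*u(a,b),z)[:2] for k,(a,b,z) in P.items()}
    R={k:(156 if k[0] in'dr' else 120 if k[0]=='h' else 152) for k in Q}
    s=least_squares(lambda x:[np.hypot(*(Q[k]-x))-R[k] for k in Q],[654.4,5.6]);print(s.x,s.fun.round(2))
    A={k:np.arctan2(*(Q[k]-s.x)[::-1])%(2*np.pi) for k in Q}
    for k in A: print(k,round(A[k]-A['red']+.65,4))
E
python3 - <<'E'
from fit import *
c=snap('wrist');u=lambda a,b:(170-.5+(a+.5)/4,150-.5+(b+.5)/4)
fit(c,{'d45':(622,193,96),'red':(425,175,96),'d85':(229,194,96),'ptr':(462,200,99),'h85':(313,386,96),'h45':(600,395,96),'h25':(730,440,96)},u)
E
python3 st.py
```

```text
[653.31812951   7.06013808] [-0.57 -0.56 -0.28  0.24  0.61  0.56  0.03]
d45 0.4468
red 0.65
d85 0.852
ptr 0.6119
h85 0.8097
h45 0.4067
h25 0.2065
r,th 120.37 0.6349
radial,ccw -1.6514276899824134 -9.216157246617907 moment [ 1.83901167 -0.416846    0.01630178]
```

```bash
python3 -m pendant '[[[-0.0003,0,0],[0,0,0],0.01],[[-0.0007,0,0],[0,0,0],0.01],[[-0.0007,0,0],[0,0,0],0.01]]'; python3 st.py; python3 -m pendant '[[[0,0.0003,0.0002],[0,0,0.0025],0.01],[[0,0.0005,0.0002],[0,0,0.004],0.01],[[0,0.0005,0.0002],[0,0,0.004],0.01]]'; python3 st.py; python3 -m pendant '[[[0,0.0003,0],[0,0,0.0025],0.01],[[0,0.0005,0],[0,0,0.004],0.01],[[0,0.0005,0],[0,0,0.004],0.01]]';python3 st.py
```

```text
time: 12.63
tool_pos: [534.8, 13.9, 305.9]
tcp_rot: [3.138, 0.002, 3.082]
contact_force: [1.3, 9.9, 5.8]
grip_width: 23.5
r,th 119.89 0.6349
radial,ccw -0.7575423306963293 -9.917746093332754 moment [ 1.85721803 -0.12972629 -0.05895865]
time: 12.88
tool_pos: [534.8, 14.4, 305.7]
tcp_rot: [3.138, 0.002, 3.078]
contact_force: [1.4, 8.9, 5.6]
grip_width: 23.4
r,th 119.89 0.6314
radial,ccw -0.8134600400546961 -8.996636599450897 moment [ 1.72994602 -0.18684869 -0.05508318]
time: 13.13
tool_pos: [534.8, 14.9, 305.5]
tcp_rot: [3.138, 0.002, 3.074]
contact_force: [0.8, 8.1, 3.8]
grip_width: 23.5
r,th 119.91 0.6274
radial,ccw -0.29497114751657183 -8.108327940161567 moment [ 1.71863407 -0.20464464  0.04734325]
```

```bash
python3 -m pendant '[[[0,0,0.0005],[0,0,0],0.01],[[0,0,0.001],[0,0,0],0.01],[[0,0,0.001],[0,0,0],0.01]]'; python3 st.py; python3 -m pendant '[[[0,0.0003,0],[0,0,0.002],0.01],[[0,0.0003,0],[0,0,0.002],0.01]]'; python3 st.py;python3 -m pendant '[[[0,0.0003,0],[0,0,0.002],0.01],[[0,0.0003,0],[0,0,0.002],0.01]]'; python3 st.py
```

```text
time: 13.38
tool_pos: [534.8, 14.8, 304.4]
tcp_rot: [3.138, 0.002, 3.074]
contact_force: [1.6, 8.6, 3.5]
grip_width: 23.3
r,th 119.91 0.6275
radial,ccw -1.033074807148311 -8.686237150470603 moment [ 1.69269533 -0.28994974 -0.03282203]
time: 13.55
tool_pos: [534.9, 15.1, 304.4]
tcp_rot: [3.138, 0.002, 3.072]
contact_force: [2.2, 8.2, 3.1]
grip_width: 23.3
r,th 119.89 0.6252
radial,ccw -1.5959567262210972 -8.30847735596991 moment [ 1.61321459 -0.26483342  0.02087606]
time: 13.72
tool_pos: [534.9, 15.4, 304.4]
tcp_rot: [3.138, 0.002, 3.07]
contact_force: [2.0, 9.3, 3.5]
grip_width: 23.3
r,th 119.91 0.623
radial,ccw -1.3559030502749185 -9.394610314043586 moment [ 1.64254513 -0.29095623  0.00207508]
```

```bash
python3 -m pendant '[[[0,0,0.0007],[0,0,0],0.01],[[0,0,0.0014],[0,0,0],0.01],[[0,0,0.002],[0,0,0],0.01],[[0,0,0.002],[0,0,0],0.01]]'; python3 st.py; python3 -m pendant '[[[0,0,0.001],[0,0,0],0.01],[[0,0,0.002],[0,0,0],0.01],[[0,0,0.002],[0,0,0],0.01]]'; python3 st.py
```

```text
time: 14.05
tool_pos: [534.9, 15.4, 302.3]
tcp_rot: [3.138, 0.002, 3.07]
contact_force: [1.3, 7.7, 2.9]
grip_width: 23.4
r,th 119.91 0.6226
radial,ccw -0.7529646894455253 -7.808201935760598 moment [ 1.66598866 -0.32481649 -0.00592207]
time: 14.3
tool_pos: [534.9, 15.4, 300.3]
tcp_rot: [3.138, 0.002, 3.07]
contact_force: [2.2, 8.8, 3.0]
grip_width: 23.3
r,th 119.89 0.6225
radial,ccw -1.5210790906254714 -8.913429303368902 moment [ 1.65557934 -0.36016499  0.03759406]
```

```bash
python3 -m pendant '[[[0,0,0.001],[0,0,0],0.01],[[0,0,0.002],[0,0,0],0.01],[[0,0,0.003],[0,0,0],0.01],[[0,0,0.004],[0,0,0],0.01],[[0,0,0.004],[0,0,0],0.01]]'; python3 st.py; python3 -m pendant '[[[0,0,0.001],[0,0,0],0.01],[[0,0,0.002],[0,0,0],0.01],[[0,0,0.003],[0,0,0],0.01],[[0,0,0.003],[0,0,0],0.01]]'; python3 st.py
```

```text
time: 14.72
tool_pos: [534.9, 15.5, 296.3]
tcp_rot: [3.138, 0.002, 3.071]
contact_force: [1.4, 8.9, 3.0]
grip_width: 23.5
r,th 119.9 0.6223
radial,ccw -0.7363400449724883 -8.95931752179654 moment [ 1.64187025e+00 -3.76197429e-01 -1.07673713e-03]
time: 15.05
tool_pos: [534.9, 15.4, 293.3]
tcp_rot: [3.138, 0.002, 3.07]
contact_force: [1.8, 9.0, 1.8]
grip_width: 23.3
r,th 119.86 0.6225
radial,ccw -1.1420213201778147 -9.087195939680127 moment [ 1.61441268 -0.39869304 -0.01648696]
```

```bash
python3 -m pendant '[[[0,0,0.0005],[0,0,0],0.01],[[0,0,0.001],[0,0,0],0.01],[[0,0,0.0015],[0,0,0],0.01],[[0,0,0.0015],[0,0,0],0.01]]'|grep -E 'pos|force'; python3 -m pendant '[[[0,0,0.0005],[0,0,0],0.01],[[0,0,0.001],[0,0,0],0.01],[[0,0,0.001],[0,0,0],0.01]]'|grep -E 'pos|force'
```

```text
tool_pos: [535.0, 15.5, 292.3]
contact_force: [1.9, 8.6, 5.8]
tool_pos: [535.0, 15.5, 292.0]
contact_force: [-0.8, 8.9, 12.2]
```

```bash
python3 -m pendant '[[[0,0.0004,-0.0004],[0,0,0],0.01],[[0,0.0008,-0.0005],[0,0,0],0.01],[[0,0.0012,-0.0005],[0,0,0],0.01],[[0,0.0012,-0.0005],[0,0,0],0.01]]'|grep -E 'pos|force';python3 st.py; python3 -m pendant '[[[0,0.0004,0],[0,0,0],0.01],[[0,0.0008,0],[0,0,0],0.01],[[0,0.0012,0],[0,0,0],0.01],[[0,0.0012,0],[0,0,0],0.01]]'|grep -E 'pos|force';python3 st.py
```

```text
tool_pos: [535.0, 16.5, 292.1]
contact_force: [-0.7, 7.9, 9.6]
r,th 119.85 0.6132
radial,ccw 1.2155425704338674 -7.857560481781448 moment [ 1.4881718   0.0135175  -0.01256762]
tool_pos: [535.1, 17.3, 292.1]
contact_force: [-0.3, 5.6, 8.5]
r,th 119.83 0.607
radial,ccw 0.7010990272859099 -5.529024965660648 moment [ 0.92715473  0.07624587 -0.02414762]
```

Tangential force is dropping as the plate hole takes the load, so I'll keep relaxing it.

```bash
python3 -m pendant '[[[0,0.0004,0],[0,0,0],0.01],[[0,0.0008,0],[0,0,0],0.01],[[0,0.0012,0],[0,0,0],0.01],[[0,0.0012,0],[0,0,0],0.01]]'|grep -E 'pos|force';python3 st.py; python3 -m pendant '[[[0,0.0004,0],[0,0,0],0.01],[[0,0.0008,0],[0,0,0],0.01],[[0,0.0008,0],[0,0,0],0.01]]'|grep -E 'pos|force';python3 st.py
```

```text
tool_pos: [535.2, 17.8, 292.1]
contact_force: [-1.2, 1.6, 9.0]
r,th 119.82 0.6025
radial,ccw 1.332333109556812 -1.4772945208371522 moment [ 0.14662539  0.16282865 -0.08703576]
tool_pos: [535.2, 18.1, 292.1]
contact_force: [-1.0, -1.7, 8.5]
r,th 119.82 0.5997
radial,ccw 0.8493633651168037 1.797726056660498 moment [-0.34477866  0.22544134  0.03485842]
```

```bash
python3 -m pendant '[[[0,-0.0003,0],[0,0,0],0.028],[[0,-0.0003,0],[0,0,0],0.035],[[0,-0.0003,0],[0,0,0],0.045],[[0,-0.0003,0],[0,0,0],0.045],[[0,-0.0003,0],[0,0,0],0.045],[[0,-0.0003,0],[0,0,0],0.045]]'; python3 - <<'E'
from h import *
c=snap('wrist','w6.png'); 
cv2.imwrite('pics/w6z.png',cv2.resize(c['color'][150:300,170:370,::-1],(800,600),interpolation=cv2.INTER_CUBIC))
E
```

```text
time: 17.38
tool_pos: [535.0, 18.1, 290.3]
tcp_rot: [3.141, -0.001, 3.07]
contact_force: [-0.5, 0.1, 0.3]
grip_width: 44.9
```

View pics/w6z.png

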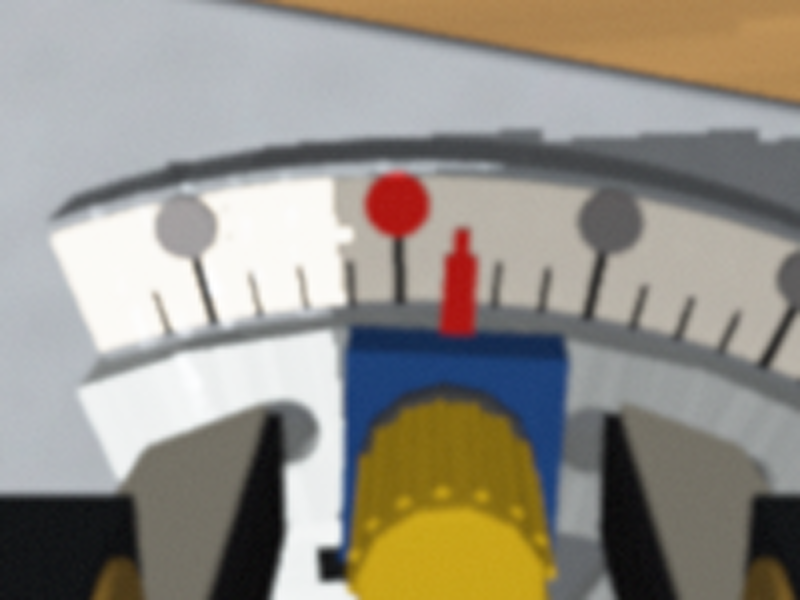

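The fingers are clear of the knob. The pointer (460,230) has stayed put just before the red dot (398,205), so the arm is locked. I'll lift straight up.

```bash
python3 -m pendant '[[[0,0,-0.01],[0,0,0],0.045],[[0,0,-0.03],[0,0,0],0.045],[[0,0,-0.06],[0,0,0],0.045],[[0,0,-0.09],[0,0,0],0.045],[[0,0,-0.11],[0,0,0],0.045],[[0,0,-0.11],[0,0,0],0.045],[[0,0,-0.11],[0,0,0],0.045],[[0,0,-0.11],[0,0,0],0.045]]'; python3 - <<'E'
from h import *
a=snap('wrist','w7.png')['color'][:,:,::-1]; b=snap('scene','s7.png')['color'][:,:,::-1]
b=cv2.resize(b[180:320,230:370],(400,400),interpolation=cv2.INTER_CUBIC); a=cv2.resize(a[100:300,150:350],(400,400),interpolation=cv2.INTER_CUBIC)
cv2.imwrite('pics/f7.png',np.hstack([a,b]))
E
```

```text
time: 18.1
tool_pos: [534.8, 18.1, 400.1]
tcp_rot: [3.141, -0.001, 3.07]
contact_force: [-0.4, -0.5, -1.1]
grip_width: 45.2
```

View pics/f7.png

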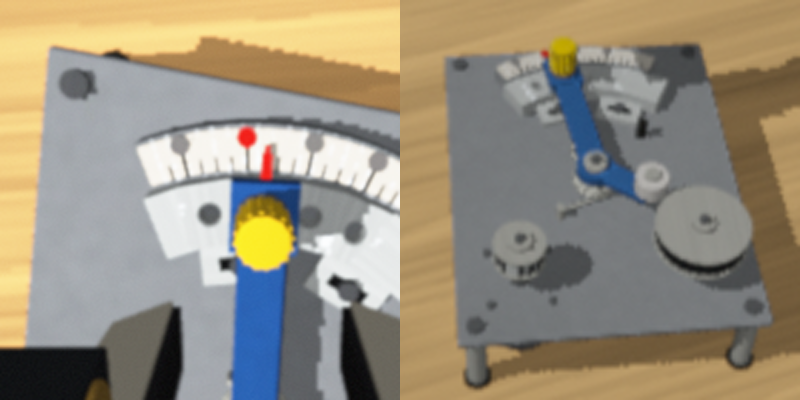

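The pin sits upright and low on the arm's tail, with the pointer held just before the red dot in the red-dot hole, between the two free neighbours. The gripper is clear, so I'm handing in.

```bash
python3 -c "
from plant import close_job
print(close_job())"
```

```text
the job is handed in; nothing more can be done
None
```

The arm is locked back: the yellow pin is home through its tail and in the index hole for the red dot, and the job is handed in. It took about 18 s of the 72 s.

**What I did:** I took the pin from the block, dropped it into the tail hole, and eased the arm round. I felt along the plate for the hole; the first pass went over it. A 0.7 mm inward shift and about 1 mm back let the pin in. I then moved the load onto the plate before letting go.

**Last checks:**
- **Seating:** the flange met the arm with the tip at about 82 mm, the height given for fully home. The final push was about 12 N.
- **Lock:** the sideways force fell to nearly zero before release. The two pictures after it show the arm held with the pin upright.
- **Pointer:** it stands about 0.05 rad before the red dot. I measured the hole at about 0.608 rad against the dot's 0.65; play in the holes adds the rest.
- **Other things on the bench:** I did not touch any of them on purpose, and the readings showed no unexpected contact. I did not take a final picture of the whole bench to confirm it.

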